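# Latch a tray of cakes into its dock

## Robot

A 6-joint arm with a two-finger parallel gripper is mounted at the origin on the work surface. World frame = base frame: x ahead of the robot, y to its left, z up, the work surface at z = 0. Lengths are in m, angles in rad, forces in N, time in s.
With the tool pointing down it reaches from about 0.35 to 0.8 m from the base axis. Payload 7.3 kg.
Tool frame: the origin (TCP) lies midway between the tips of the shut fingers; the grasp point (between the pads) lies 19 mm behind it; y points along the fingers, z is the direction in which the jaws open and shut, and the axes are right-handed (so a half turn about y gives the same grasp; the last joint's range is limited). The gripper opens to 85 mm and grips with 20 to 120 N. Pads are 22 mm wide; open, the fingers measure 114 mm over their backs; the gripper's body (76 mm by 85 mm) begins 54 mm behind the grasp point. The pads swing forward as they close: fully open they stand 13 mm farther back than shut.
Start: joints at [-1.349, 0.342, 1.524, -0, 1.275, -0.146], TCP at [0.189, -0.49, 0.231] pointing down, gripper open.
Joint ranges: [-2.53, 2.53], [-0.77, 2.02], [0.04, 2.7], [-1, 4.14], [0.28, 2.66], [-3.11, 3.11]. Speed limits (rad/s): [2.57, 2.57, 3.14, 3.14, 3.14, 3.14].

## Interface

Orientations are given as a unit quaternion [x, y, z, w].
In Python, from bench import sense, camera, close_job gives the robot as it stands.
- The arm moves only by the shell command python3 -m crank 'ROWS' [FORCE]. ROWS is a JSON object of lists of equal length, an entry for each row: "slide": the shift along the tool's x, y, z normalised to -1 to 1, where 1 is 10 cm, a list of three; "twist": the turn, a rotation vector about the tool's x, y, z normalised to -1 to 1, where 1 is 2 rad, a list of three; "fingers": the closure, from 0 (fully open) to 1 (shut). In form: {"slide": [[tx, ty, tz], ...], "twist": [[rx, ry, rz], ...], "fingers": [fingers, ...]}. A call has 1 to 5 rows; each row is the pose to reach, as a shift and turn from the pose measured when the call began, along the tool's axes at that moment; what a row does not reach only later rows make up. A row lasts 1/8 s, in which the tool goes at most 62.5 mm and 10.7 degrees, less where a joint would pass 70% of its speed; a pose out of reach is approached as far as the arm can. A call with a number of a shift or a turn outside -1 to 1 is refused whole. A call with a gripper value outside its range is refused whole. The fingers move at their own pace and stop on an object; FORCE is the grip in N (left out, the last holds). Time passes only in rows, so rows that repeat a pose let the fingers close. It gives the time, the measured TCP pose, the force and the opening at its end, in the units of the state.
- sense(): the state, without advancing time (a new reading comes with each control period).
- camera(name): name is "scene" or "top"; returns a dict with "color" (420x560x3 uint8, blue, green, red), "mtx" (3x3 intrinsics, pixels), "R" (3x3) and "t" (3): a world point X has camera coordinates R X + t. Camera axes: x right, y down, z forward; pixel columns grow to the right and rows downward; lengths in m; the calibration is good to about 2 mm. A picture is of the moment at which its call begins. There is no depth.
- close_job(): hands the job in, once; it reports no verdict.
The state is a dict: "clock": time; "joint_positions": joint angles; "qd": joint speeds; "joint_torque": joint torques, N m; "tcp_pos": TCP position; "eef_rot": TCP orientation; "force": force on the tool from outside, world axes, zero at the start; "wrist_torque": the same for the moment, N m; "opening": opening from 0.0 (shut) to 1.0 (fully open).
Only numpy, scipy, OpenCV 4.12 (cv2) and the standard library are available. Lean on these libraries where they do the work, as an engineer would, in place of code of your own. Each camera call takes 0.05 s, during which the arm holds its last target.

## Task

With your fingertips, push the tray of cakes along the dock until it is fully home against the back stop, and only then push the red-knobbed latch lever over past its centre so that it snaps down in front of the tray. Do not lift the tray or any cake, keep the cakes standing, and leave the things around the dock where they are.

Things in the scene. Friction and masses are not known exactly. Their poses are not given: they have to be found in the camera images.
- dock: Fixed grey base plate, 290 (x) x 300 (y) x 12 mm, on the table, turned up to 0.3 rad. Origin on the table, midway between two steel guide rails; x points from the open front to the back stop, y to the latch side (left), z up. Plate spans x -165..125, y -130..170 mm. Rails: 12 mm wide, top z 30 mm, x -160..100, inner faces y = +-114 mm.
- dock_stop (a point): Middle of the back stop's front face at its top: dock (100, 0, 38) mm. The tray's back wall touches this steel bar when the tray is home.
- latch_hinge (a point): On the latch's hinge axis, which runs along dock x: dock (-75, 148, 45) mm. Fixed cheeks hold it outside the left rail: x -102..-48, y 133..163, top z 57 mm.
- tray: Loose dark steel tray, 160 (x) x 220 (y) x 22 mm high, walls 3 mm, about 0.4 kg plus the cakes, on the dock plate between the rails (4 mm play each side). Origin: centre of its underside; x, y as the dock's. It starts 40 to 80 mm short of home; home, its origin is at dock x = 20 mm. Pushing it takes a few newtons (up to about 12).
- tray_front (a point): Middle of the top edge of the tray's front wall (outer face, robot's side), 22 mm above the tray's underside, so 34 mm above the table. Fully home it lies at dock x = -60 mm. The first 60 mm or more of the tray behind it hold no cakes.
- latch (a joint): Lever angle, rad: 0 = open (start), 1.1 = thrown. A spring drives it to the nearer end; centre (handle upright) 0.55. Starting it takes 6 to 7 N at 70 mm from the hinge. Handle: 12 mm steel rod, leaning 0.55 rad outward (dock +y) open, 0.55 inward thrown. Its 66 mm inner arm with orange foot stands raised when open; thrown, the foot sits 6 to 7 mm in front of a home tray, dock y 80..105.
- latch_knob (a point): Centre of the red ball knob (28 mm diameter) at the end of the handle, 90 mm from the hinge. Open: dock (-75, 195, 122) mm; upright: (-75, 148, 135); thrown: (-75, 101, 122).
- cake0: Loose small cake in a brown paper case with a pale top, 68 mm diameter, 64 mm high, about 90 g, standing on the tray (left of the row). Origin: centre of its underside.
- cake1: Loose small cake in a brown paper case with a pale top, 68 mm diameter, 64 mm high, about 90 g, standing on the tray (middle). Origin: centre of its underside.
- cake2: Loose small cake in a brown paper case with a pale top, 68 mm diameter, 64 mm high, about 90 g, standing on the tray (right of the row). Origin: centre of its underside.
- jar: Loose amber jar, 64 mm diameter, 100 mm high, on the table left of the dock. Origin: centre of its underside.
- case: Loose empty brown cake case, 72 mm diameter, 50 mm high, on the table left of the dock. Origin: centre of its underside.
- palette: Loose spatula, 160 mm long, lying on the table right of the dock. Origin: near its middle, underside.
- bowl: Loose small steel bowl, 100 mm diameter, 45 mm high, on the table right of the dock. Origin: centre of its underside.
Not all that is in view belongs to the job. Leave any blue or pink look-alike of the cake0 alone.

How it is judged:
On the way, in this order (a step that is already met when the one before it is completed fails the run):
1. the tray is fully home (within 6 mm of the back stop) while the latch is still open (x of tray_front in the frame of dock above -0.066 m and z of tray in the frame of dock below 0.018 m and angle between tray's own z axis and vertical below 0.05 rad and value of joint latch below 0.3 rad), for 0.2 s.
2. the latch is thrown past its centre and snapped down, the tray home (value of joint latch above 1 rad and x of tray_front in the frame of dock above -0.066 m), for 0.2 s.
At the end, for the whole second after the job is handed in: The tray lies flat on the dock within 6 mm of the back stop, the latch lever reads over 1.0 rad (thrown), and the three cakes stand on the tray, tilted less than 0.2 rad, all at rest (all of step 2 and z of tray in the frame of dock below 0.018 m and angle between tray's own z axis and vertical below 0.05 rad and linear speed of tray below 0.02 m/s and angle between each of cake0, cake1, cake2's own z axis and vertical below 0.2 rad and z of cake0 in the frame of tray between 0 and 0.012 m and z of cake1 in the frame of tray between 0 and 0.012 m and z of cake2 in the frame of tray between 0 and 0.012 m); the robot touches nothing.
It fails at once if the latch is thrown (past centre) while the tray is not home (value of joint latch above 0.6 rad and not (x of tray_front in the frame of dock above -0.066 m)).
It fails at once if the tray is lifted (over 10 mm off the dock plate) or tipped up (over 0.12 rad) (z of tray in the frame of dock above 0.022 m or angle between tray's own z axis and vertical above 0.12 rad).
It fails at once if a cake is lifted (over 10 mm off the tray) or tipped (over 0.4 rad) (angle between any of cake0, cake1, cake2's own z axis and vertical above 0.4 rad or z of any of cake0, cake1, cake2 in the frame of tray above 0.015 m).
It fails at once if a thing beside the dock (jar, empty case, spatula, bowl) is moved over 20 mm or knocked over (distance of any of jar, case, palette, bowl from where it was at the start of the episode above 0.02 m or angle between any of jar, case, bowl's own z axis and vertical above 0.4 rad).
It also fails if it takes over 45 s, if anything falls off the work surface, if the arm or the gripper's body presses on something with over 40 N, if the wrist force passes 120 N, or if a joint passes its speed limit or range.

## Working session

There is one attempt and no reset: what is moved stays moved. The work goes in short steps, Python scripts to look and compute and a shell command to move; the robot and the scene stay as the last step left them, time stands still between calls to the robot, and variables do not carry over. Pictures are saved under pics/ and viewed, and the job is handed in when it is done.

```bash
mkdir -p pics; ls; python3 - <<'E'
from bench import sense,camera
import cv2,json
s=sense();print(s)
for n in("scene","top"):
    c=camera(n);cv2.imwrite(f"pics/{n}0.png",c["color"]);print(n,c["mtx"],c["R"],c["t"])
E
```

```text
pics
{'clock': 0.0, 'joint_positions': array([-1.34902022e+00,  3.42745666e-01,  1.52499646e+00,  9.57306300e-06,
        1.27539366e+00, -1.45993954e-01]), 'qd': array([-0.0007286 , -0.0003535 , -0.00190029, -0.00085351, -0.00024817,
        0.00045234]), 'joint_torque': array([ 4.85000601e-04, -4.33684945e+01, -2.46013874e+01, -1.31477586e-04,
        7.85967131e-03,  7.64164838e-07]), 'tcp_pos': array([ 0.18869612, -0.48950036,  0.23062122]), 'eef_rot': array([-0.12931123,  0.69573077, -0.69464014,  0.12927637]), 'force': array([-0.18657429,  0.3610651 , -0.58127965]), 'wrist_torque': array([ 0.00202663, -0.00053192, -0.01422804]), 'opening': 1.0003608063424794}
scene [[447.52373041   0.         276.82660661]
 [  0.         447.52373041 210.3414017 ]
 [  0.           0.           1.        ]] [[ 0.34528443  0.93847379 -0.00675359]
 [ 0.55135162 -0.20866686 -0.80775586]
 [-0.75946695  0.27518192 -0.58947846]] [-0.17388331 -0.21662383  1.38980653]
top [[436.77016433   0.         281.94042972]
 [  0.         436.77016433 209.49037203]
 [  0.           0.           1.        ]] [[ 0.01213962 -0.9999087  -0.00593397]
 [-0.9854388  -0.01095699 -0.16967712]
 [ 0.16959661  0.00790738 -0.98548184]] [-0.01268829  0.56438648  0.87118871]
```

View pics/scene0.png

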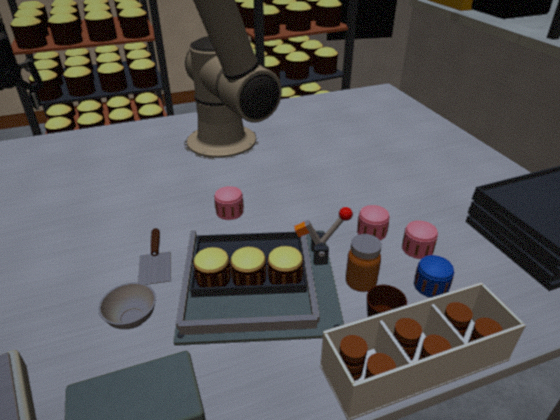

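View pics/top0.png

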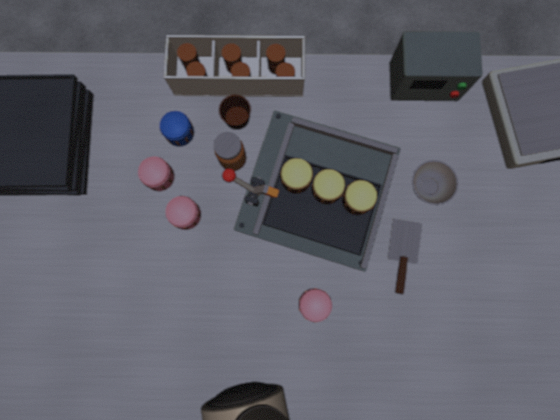

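```bash
cat > h.py <<'E'
import numpy as np,cv2
from bench import sense,camera
def ray(c,p):
    d=c["R"].T@np.linalg.inv(c["mtx"])@np.array([p[0],p[1],1.]);o=-c["R"].T@c["t"];return o,d
def onz(c,p,z):
    o,d=ray(c,p);return o+d*(z-o[2])/d[2]
def proj(c,X):
    q=c["mtx"]@(c["R"]@np.asarray(X)+c["t"]);return q[:2]/q[2]
def tri(c1,p1,c2,p2):
    o1,d1=ray(c1,p1);o2,d2=ray(c2,p2)
    s=np.linalg.lstsq(np.c_[d1,-d2],o2-o1,rcond=None)[0];a=o1+d1*s[0];b=o2+d2*s[1];return (a+b)/2,np.linalg.norm(a-b)
E
python3 - <<'E'
import cv2
a=cv2.imread("pics/top0.png")[100:280,215:415]
cv2.imwrite("pics/top0c.png",cv2.convertScaleAbs(cv2.resize(a,(800,720)[0:2],interpolation=cv2.INTER_CUBIC)[:600],alpha=1.8))
a=cv2.imread("pics/top0.png")[140:290,215:415]
cv2.imwrite("pics/top0c.png",cv2.convertScaleAbs(cv2.resize(a,(800,600),interpolation=cv2.INTER_CUBIC),alpha=2))
a=cv2.imread("pics/top0.png")[100:250,215:415]
cv2.imwrite("pics/top0d.png",cv2.convertScaleAbs(cv2.resize(a,(800,600),interpolation=cv2.INTER_CUBIC),alpha=2))
a=cv2.imread("pics/scene0.png")[195:345,170:370]
cv2.imwrite("pics/scene0c.png",cv2.convertScaleAbs(cv2.resize(a,(800,600),interpolation=cv2.INTER_CUBIC),alpha=1.5))
E
```

```text
(no output)
```

View pics/top0c.png

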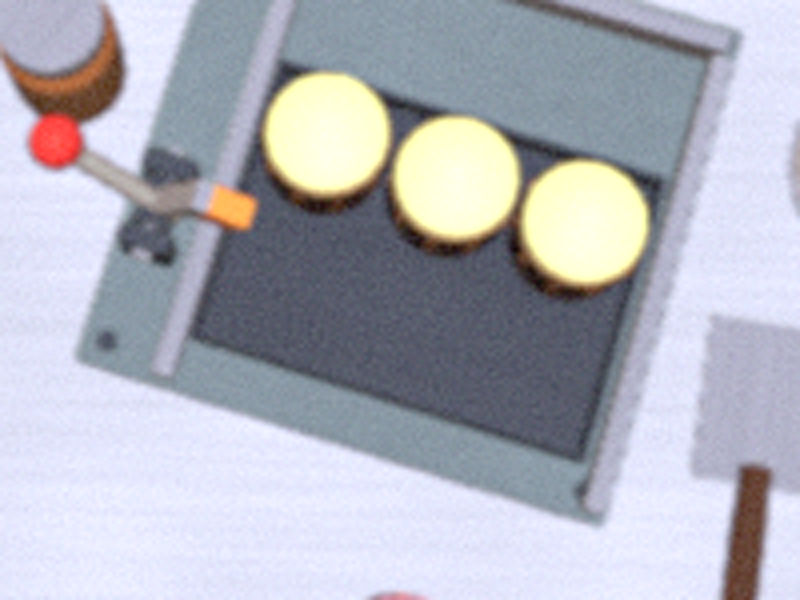

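View pics/top0d.png

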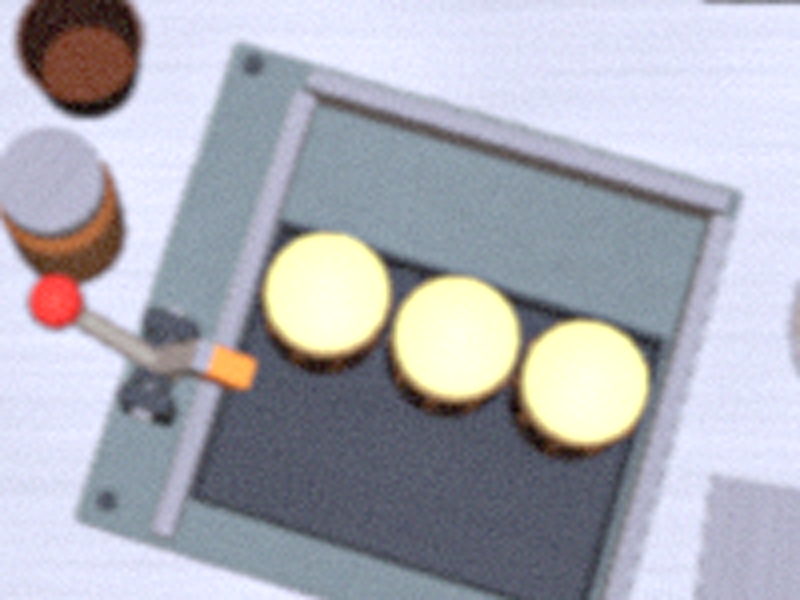

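View pics/scene0c.png

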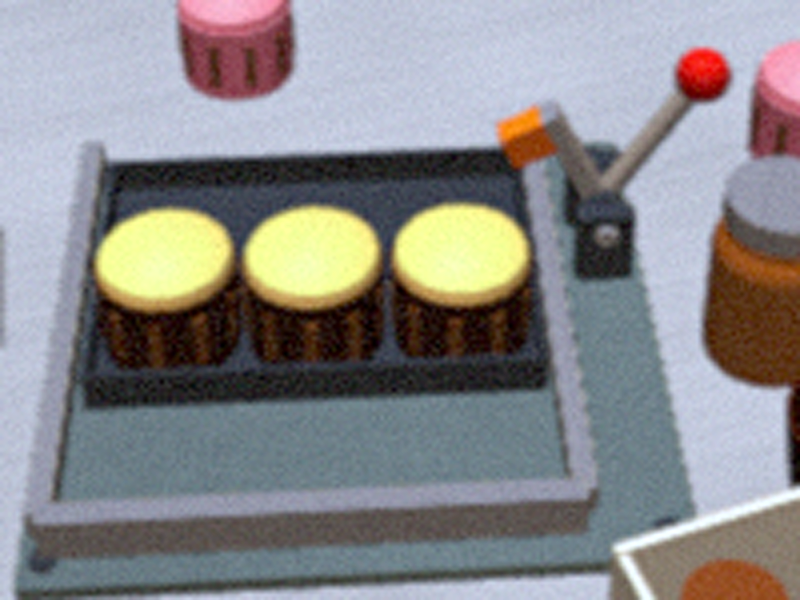

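```bash
cat >> h.py <<'E'
import os
if os.path.exists("dock.npy"):
    ox,oy,yaw=np.load("dock.npy")
def d2w(p):
    c,s=np.cos(yaw),np.sin(yaw);p=np.asarray(p)/1000.;return np.array([ox+c*p[0]-s*p[1],oy+s*p[0]+c*p[1],p[2]])
def w2d(X):
    c,s=np.cos(yaw),np.sin(yaw);x,y=X[0]-ox,X[1]-oy;return np.array([c*x+s*y,-s*x+c*y,X[2]])*1000
E
python3 - <<'E'
from h import *
c=camera("top");s=camera("scene")
px=[(234.5,229.25),(274.25,110.75),(365.75,270.75),(400.5,147.5)]
D=np.array([(-165,170),(125,170),(-165,-130),(125,-130)])/1000
W=np.array([onz(c,p,.012)[:2] for p in px])
print(W.round(4),[np.linalg.norm(W[i]-W[j]).round(4) for i,j in((0,1),(2,3),(0,2),(1,3))])
Dm,Wm=D.mean(0),W.mean(0);U,S,Vt=np.linalg.svd((D-Dm).T@(W-Wm));R=(U@Vt).T
t=Wm-R@Dm;yaw=np.arctan2(R[1,0],R[0,0]);print(t,yaw,(W-(D@R.T+t)).round(4))
np.save("dock.npy",[*t,yaw])
import importlib,h;importlib.reload(h);from h import *
# scene checks
def show(n,p):print(n,h.proj(c,h.d2w(p)).round(1),h.proj(s,h.d2w(p)).round(1))
show("knob open",(-75,195,122));show("stop",(100,0,38));show("hinge",(-75,148,45))
k,e=h.tri(c,(229,175),s,(170+703/4,195+74/4));print("knob",k,e,h.w2d(k).round(1))
for n,p in(("fl",(263.25,225)),("fr",(360.75,254.5))):print(n,h.w2d(h.onz(c,p,.034)).round(1))
hsv=cv2.cvtColor(c["color"],cv2.COLOR_BGR2HSV)
for n,p,z in(("jartop",(229,145),.1),("case",(235,111-8),.05),("pink",(316,303),.06),("palette handle end",(402,292),.005),("blue",(175,125),.06),("pink2",(182,209),.06)):
    X=h.onz(c,p,z);print(n,X.round(3),h.w2d(X).round(0))
for x,y in((-75,148),(-140,0)):print(h.d2w((x,y,0)))
E
```

```text
[[ 0.526   0.0967]
 [ 0.7987  0.0145]
 [ 0.44   -0.1864]
 [ 0.7146 -0.2697]] [np.float64(0.2849), np.float64(0.2869), np.float64(0.2959), np.float64(0.2964)]
[ 0.63321514 -0.11113442] -0.29259402428712755 [[ 0.0017 -0.0025]
 [-0.0032 -0.0011]
 [ 0.0023  0.0016]
 [-0.0008  0.002 ]]
knob open [229.4 175.8] [343.2 212.9]
stop [344.  136.9] [245.8 316.4]
hinge [254.8 191.1] [317.4 244. ]
knob [0.62016284 0.09967569 0.12138545] 0.0034834009926037086 [-73.3 198.1 121.4]
fl [-137.6  109.4   34. ]
fr [-135.7 -105.    34. ]
jartop [0.688 0.103 0.1  ] [-10. 221. 100.]
case [0.8  0.1  0.05] [ 99. 250.  50.]
pink [ 0.373 -0.077  0.06 ] [-259.  -42.   60.]
palette handle end [ 0.396 -0.264  0.005] [-183. -215.    5.]
blue [0.744 0.226 0.06 ] [  9. 355.  60.]
pink2 [0.561 0.202 0.06 ] [-159.  279.   60.]
[0.6040914  0.05220818 0.        ]
[ 0.4991653  -0.07075325  0.        ]
```

```bash
cat >> h.py <<'E'
from scipy.spatial.transform import Rotation as Ro
def plan(pd,jaw="y"):
    """remaining shift/turn in tool axes and move units to dock point pd mm, jaws along dock y (or x), tool down"""
    s=sense();R=Ro.from_quat(s["eef_rot"]);M=R.as_matrix()
    a=yaw+(np.pi/2 if jaw=="y" else 0);best=None
    for sg in(1,-1):
        z=sg*np.array([np.cos(a),np.sin(a),0]);y=np.array([0,0,-1.]);x=np.cross(y,z)
        T=Ro.from_matrix(np.c_[x,y,z]);r=(R.inv()*T).as_rotvec()
        if best is None or np.linalg.norm(r)<np.linalg.norm(best):best=r
    print("t",round(s["clock"],2),"dock",w2d(s["tcp_pos"]).round(1),"F",s["force"].round(1),"open",round(s["opening"],2),"q6",s["joint_positions"][5].round(2))
    print(" slide left",(M.T@(d2w(pd)-s["tcp_pos"])/.1).round(3),"twist left",(best/2).round(3))
    print(" dock axes in tool (x,y,z rows, 1=100mm):",(M.T@np.c_[d2w((1,0,0))-d2w((0,0,0)),d2w((0,1,0))-d2w((0,0,0)),d2w((0,0,1))-d2w((0,0,0))]*1000).T.round(3).tolist())
E
python3 -c "
from h import *
plan((-165,0,150),'y');plan((-165,0,150),'x')"
```

```text
t 0.2 dock [-316.4 -490.6  230.9] F [ 0.3 -0.  -0.1] open 1.01 q6 -0.15
 slide left [-4.205  0.812 -2.946] twist left [0.   0.33 0.  ]
 dock axes in tool (x,y,z rows, 1=100mm): [[-0.79, -0.0, 0.613], [-0.613, 0.001, -0.79], [-0.0, -1.0, -0.001]]
t 0.2 dock [-316.4 -490.6  230.9] F [ 0.3 -0.  -0.1] open 1.01 q6 -0.15
 slide left [-4.205  0.812 -2.946] twist left [ 0.    -0.455 -0.   ]
 dock axes in tool (x,y,z rows, 1=100mm): [[-0.79, -0.0, 0.613], [-0.613, 0.001, -0.79], [-0.0, -1.0, -0.001]]
```

Candidates:
- **Tray:** the dark tray between the rails at top (320,210). The black tray stack at (40,135) is not it.
- **Cakes:** yellow tops at (297,174), (329,185) and (361,197). The lookalikes are pink at (316,304), (182,211) and (155,172), and blue at (175,127).
- **Knob:** the red ball at (229,175). The red dot on the box at (455,92) is not it.

The close crops confirm the tray between the rails and the red ball on the lever. The knob triangulates to dock (-73,198,121), against the given (-75,195,122).

```bash
python3 -m crank '{"slide":[[-0.4,0,-0.25],[-0.9,0,-0.6],[-1,0,-0.7],[-1,0,-0.7]],"twist":[[0,0.08,0],[0,0.16,0],[0,0.25,0],[0,0.33,0]],"fingers":[1,1,1,1]}' 40; python3 -c "
from h import *
plan((-165,0,150),'y')"
```

```text
clock: 0.7
tcp_pos: [0.2576, -0.387, 0.2311]
eef_rot: [0.104, 0.7, -0.699, -0.104]
force: [-0.1, 0.3, -0.5]
opening: 0.145
t 0.7 dock [-280.1 -372.5  231.1] F [-0.1  0.3 -0.5] open 0.15 q6 0.72
 slide left [-1.141  0.814 -3.728] twist left [ 0.    -0.001  0.   ]
 dock axes in tool (x,y,z rows, 1=100mm): [[-1.0, -0.0, -0.003], [0.003, 0.001, -1.0], [0.0, -1.0, -0.001]]
```

Now tool −x is dock +x, −z is dock +y and +y is down.

```bash
for i in 1 ; do python3 -m crank '{"slide":[[-0.15,0,-0.5],[-0.3,0,-1],[-0.3,0,-1],[-0.3,0,-1]],"twist":[[0,0,0],[0,0,0],[0,0,0],[0,0,0]],"fingers":[1,1,1,1]}'; python3 -m crank '{"slide":[[-0.15,0,-0.5],[-0.3,0,-1],[-0.3,0,-1],[-0.3,0,-1]],"twist":[[0,0,0],[0,0,0],[0,0,0],[0,0,0]],"fingers":[1,1,1,1]}'; python3 -m crank '{"slide":[[-0.15,0.2,-0.5],[-0.3,0.4,-1],[-0.3,0.4,-1],[-0.3,0.4,-1]],"twist":[[0,0,0],[0,0,0],[0,0,0],[0,0,0]],"fingers":[1,1,1,1]}'; done; python3 -c "
from h import *
plan((-165,0,80),'y')"
```

```text
clock: 1.2
tcp_pos: [0.3154, -0.3004, 0.2312]
eef_rot: [0.104, 0.7, -0.699, -0.104]
force: [-0.4, 0.4, 0.5]
opening: -0.005
clock: 1.7
tcp_pos: [0.3728, -0.2146, 0.2312]
eef_rot: [-0.104, -0.699, 0.699, 0.104]
force: [-0.5, -0.4, 0.2]
opening: -0.004
clock: 2.2
tcp_pos: [0.4303, -0.1292, 0.1912]
eef_rot: [-0.104, -0.699, 0.7, 0.105]
force: [-0.6, -0.5, -0.3]
opening: 0.001
t 2.2 dock [-189.1  -75.8  191.2] F [-0.6 -0.5 -0.3] open 0.0 q6 1.41
 slide left [-0.239  1.111 -0.76 ] twist left [-0.    -0.002  0.   ]
 dock axes in tool (x,y,z rows, 1=100mm): [[-1.0, -0.001, -0.004], [0.004, -0.001, -1.0], [0.001, -1.0, 0.001]]
```

```bash
python3 -m crank '{"slide":[[-0.15,0.3,-0.4],[-0.23,0.8,-0.77],[-0.23,1,-0.77],[-0.23,1,-0.77],[-0.23,1,-0.77]],"twist":[[0,0,0],[0,0,0],[0,0,0],[0,0,0],[0,0,0]],"fingers":[1,1,1,1,1]}';  python3 - <<'E'
from h import *
plan((-165,0,22),'y')
a=camera("top")["color"][140:290,215:415];b=camera("scene")["color"][150:350,170:370]
cv2.imwrite("pics/a1.png",cv2.convertScaleAbs(np.hstack([cv2.resize(a,(400,300)),cv2.resize(b,(400,400))[:300]]),alpha=1.6))
E
```

```text
clock: 2.82
tcp_pos: [0.4753, -0.064, 0.0924]
eef_rot: [-0.106, -0.699, 0.7, 0.105]
force: [-0.1, 0.7, -0.0]
opening: 0.001
t 2.83 dock [-164.8   -0.4   92.4] F [-0.1  0.7 -0. ] open 0.0 q6 1.58
 slide left [ 0.004  0.704 -0.005] twist left [-0.001 -0.003 -0.001]
 dock axes in tool (x,y,z rows, 1=100mm): [[-1.0, 0.002, -0.006], [0.006, -0.001, -1.0], [-0.002, -1.0, 0.001]]
```

View pics/a1.png

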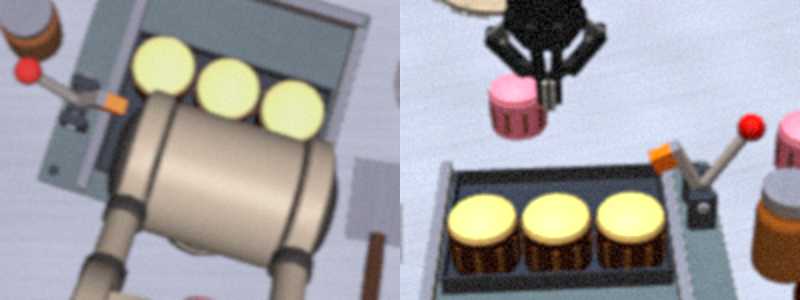

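The fingertips (scene crop 545,95) are just in front of the tray, in line with its middle. The tray, lever and cakes are undisturbed. Going down next.

```bash
python3 -m crank '{"slide":[[0,0.3,0],[0,0.55,0],[0,0.7,0],[0,0.7,0],[0,0.7,0]],"twist":[[0,0,0],[0,0,0],[0,0,0],[0,0,0],[0,0,0]],"fingers":[1,1,1,1,1]}';  python3 -m crank '{"slide":[[-0.05,0,0],[-0.1,0,0],[-0.15,0,0],[-0.2,0,0],[-0.25,0,0]],"twist":[[0,0,0],[0,0,0],[0,0,0],[0,0,0],[0,0,0]],"fingers":[1,1,1,1,1]}';python3 -c "
from h import *
plan((-71,0,22),'y')"
```

```text
clock: 3.55
tcp_pos: [0.4763, -0.064, 0.0234]
eef_rot: [-0.106, -0.699, 0.7, 0.104]
force: [0.1, 0.6, 0.0]
opening: -0.004
clock: 4.18
tcp_pos: [0.4978, -0.0706, 0.0231]
eef_rot: [-0.104, -0.699, 0.7, 0.106]
force: [-7.8, 1.1, 6.6]
opening: -0.004
t 4.17 dock [-141.3   -0.2   23.1] F [-7.8  1.1  6.6] open -0.0 q6 1.58
 slide left [-0.703  0.01  -0.006] twist left [-0.001 -0.003  0.001]
 dock axes in tool (x,y,z rows, 1=100mm): [[-1.0, -0.002, -0.006], [0.006, -0.001, -1.0], [0.002, -1.0, 0.001]]
```

```bash
python3 -m crank '{"slide":[[-0.05,0,0],[-0.1,0,0],[-0.15,0,0],[-0.2,0,0],[-0.25,0,0]],"twist":[[0,0,0],[0,0,0],[0,0,0],[0,0,0],[0,0,0]],"fingers":[1,1,1,1,1]}';python3 - <<'E'
from h import *
plan((-71,0,22),'y')
b=camera("scene")["color"][195:345,170:370]
cv2.imwrite("pics/a2.png",cv2.convertScaleAbs(cv2.resize(b,(800,600),interpolation=2),alpha=1.5))
E
```

```text
clock: 4.8
tcp_pos: [0.5196, -0.0772, 0.0227]
eef_rot: [0.102, 0.699, -0.699, -0.108]
force: [-6.3, 1.9, 6.2]
opening: -0.001
t 4.8 dock [-118.6   -0.3   22.7] F [-6.3  1.9  6.2] open -0.0 q6 1.58
 slide left [-0.476  0.003 -0.005] twist left [-0.001 -0.003  0.004]
 dock axes in tool (x,y,z rows, 1=100mm): [[-1.0, -0.008, -0.005], [0.005, -0.001, -1.0], [0.008, -1.0, 0.001]]
```

View pics/a2.png

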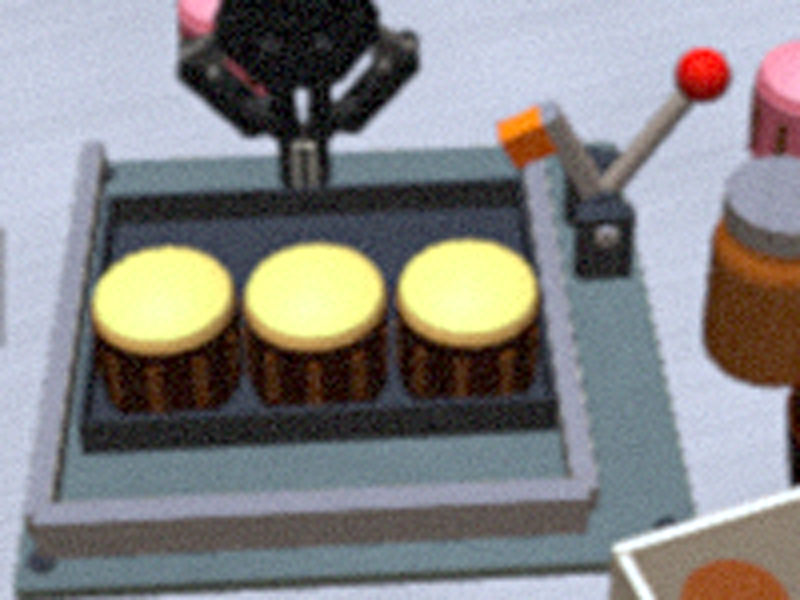

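The tray slides evenly with all three cakes standing. The fingertips are on the front wall at crop (305,185), and the lever is still open.

```bash
python3 -m crank '{"slide":[[-0.05,0,0],[-0.1,0,0],[-0.15,0,0],[-0.2,0,0],[-0.25,0,0]],"twist":[[0,0,0],[0,0,0],[0,0,0],[0,0,0],[0,0,0]],"fingers":[1,1,1,1,1]}';python3 -m crank '{"slide":[[-0.05,0,0],[-0.1,0,0],[-0.14,0,0],[-0.18,0,0],[-0.21,0,0]],"twist":[[0,0,0],[0,0,0],[0,0,0],[0,0,0],[0,0,0]],"fingers":[1,1,1,1,1]}';python3 - <<'E'
from h import *
plan((-71,0,22),'y')
b=camera("scene")["color"][195:345,170:370]
cv2.imwrite("pics/a3.png",cv2.convertScaleAbs(cv2.resize(b,(800,600),interpolation=2),alpha=1.5))
E
```

```text
clock: 5.48
tcp_pos: [0.5426, -0.0842, 0.0223]
eef_rot: [0.101, 0.699, -0.699, -0.109]
force: [-8.0, 1.9, 5.7]
opening: -0.004
clock: 6.1
tcp_pos: [0.5604, -0.0897, 0.0219]
eef_rot: [0.099, 0.7, -0.699, -0.111]
force: [-9.1, 1.6, 8.5]
opening: -0.002
t 6.1 dock [-75.9  -0.4  21.9] F [-9.1  1.6  8.5] open -0.0 q6 1.58
 slide left [-0.049 -0.002 -0.005] twist left [-0.001 -0.002  0.009]
 dock axes in tool (x,y,z rows, 1=100mm): [[-1.0, -0.017, -0.005], [0.005, -0.001, -1.0], [0.017, -1.0, 0.001]]
```

View pics/a3.png

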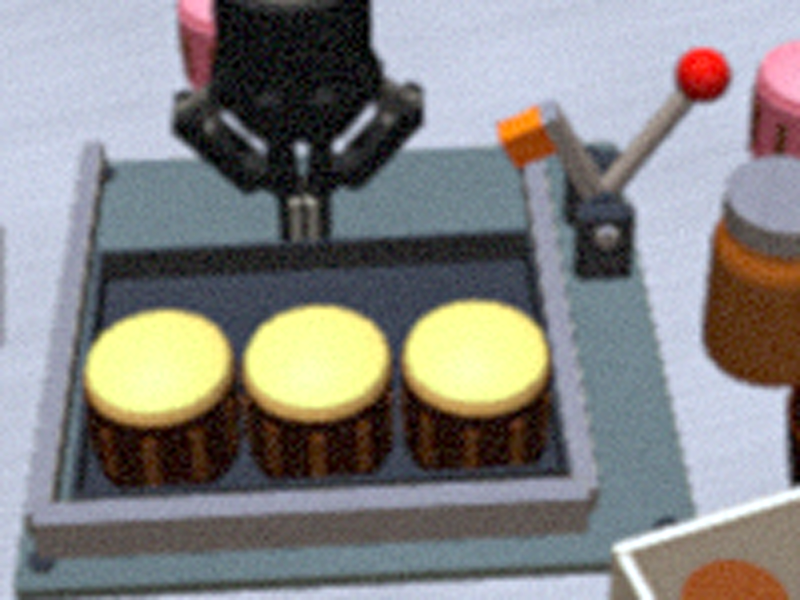

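The tray's back wall is now just short of the stop bar, and the cakes are upright. I'll creep forward in small steps and watch the force.

```bash
python3 -m crank '{"slide":[[-0.03,0,0],[-0.06,0,0],[-0.08,0,0]],"twist":[[0,0,0],[0,0,0],[0,0,0]],"fingers":[1,1,1]}';python3 - <<'E'
from h import *
plan((-71,0,22),'y')
E
```

```text
clock: 6.52
tcp_pos: [0.5649, -0.0908, 0.0215]
eef_rot: [0.096, 0.7, -0.698, -0.114]
force: [-17.5, 4.3, 14.2]
opening: -0.002
t 6.53 dock [-71.3  -0.3  21.5] F [-17.5   4.3  14.2] open -0.0 q6 1.58
 slide left [-0.003 -0.005 -0.003] twist left [-0.001 -0.002  0.013]
 dock axes in tool (x,y,z rows, 1=100mm): [[-1.0, -0.026, -0.005], [0.005, -0.001, -1.0], [0.026, -1.0, 0.001]]
```

```bash
python3 -m crank '{"slide":[[-0.03,0,0],[-0.06,0,0],[-0.06,0,0],[-0.06,0,0]],"twist":[[0,0,0],[0,0,0],[0,0,0],[0,0,0]],"fingers":[1,1,1,1]}';python3 - <<'E'
from h import *
plan((-71,0,22),'y')
b=camera("scene")["color"][195:345,170:370]
cv2.imwrite("pics/a4.png",cv2.convertScaleAbs(cv2.resize(b,(800,600),interpolation=2),alpha=1.5))
E
```

```text
clock: 7.02
tcp_pos: [0.5648, -0.0907, 0.0211]
eef_rot: [0.091, 0.701, -0.698, -0.118]
force: [-19.6, 4.8, 16.6]
opening: -0.001
t 7.03 dock [-71.4  -0.1  21.1] F [-19.6   4.8  16.6] open -0.0 q6 1.58
 slide left [-0.003 -0.009 -0.001] twist left [-0.001 -0.002  0.02 ]
 dock axes in tool (x,y,z rows, 1=100mm): [[-0.999, -0.039, -0.004], [0.004, -0.002, -1.0], [0.039, -0.999, 0.002]]
```

View pics/a4.png

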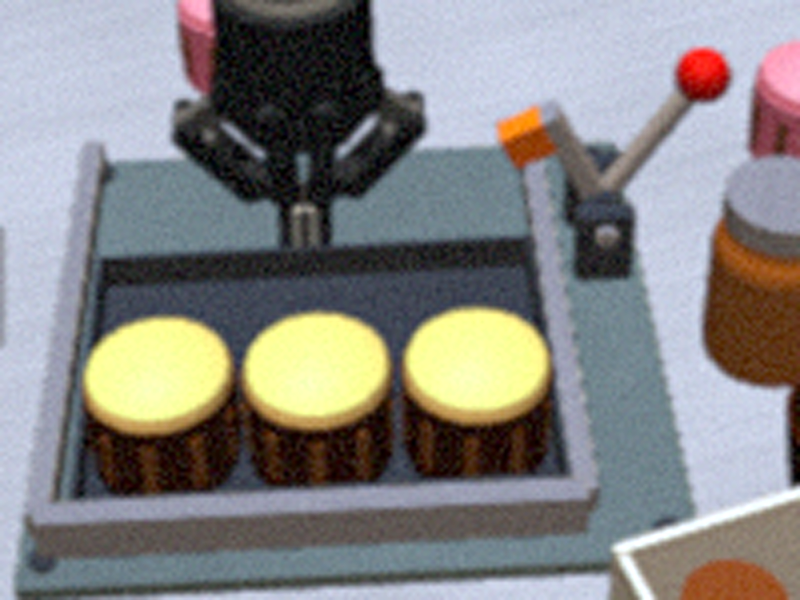

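The tray is home: the TCP stalled at −71.4, the 11 mm half finger puts the front wall at about −60, and the push force rose while the tool stopped moving. Backing off and rising now.

```bash
python3 -m crank '{"slide":[[0.1,0,0],[0.3,0,0],[0.4,-0.1,0],[0.4,-0.6,0],[0.4,-1,0]],"twist":[[0,0,0],[0,0,0.01],[0,0,0.02],[0,0,0.02],[0,0,0.02]],"fingers":[1,1,1,1,1]}';python3 - <<'E'
from h import *
plan((-140,0,180),'y')
b=camera("top");
cv2.imwrite("pics/a5.png",cv2.convertScaleAbs(cv2.resize(b["color"][100:250,200:400],(800,600),interpolation=2),alpha=1.5))
E
```

```text
clock: 7.7
tcp_pos: [0.5308, -0.0801, 0.1241]
eef_rot: [-0.105, -0.699, 0.7, 0.104]
force: [1.1, -0.6, 0.2]
opening: -0.003
t 7.7 dock [-107.1    0.2  124.1] F [ 1.1 -0.6  0.2] open -0.0 q6 1.58
 slide left [ 0.328 -0.56   0.004] twist left [-0.001 -0.002 -0.001]
 dock axes in tool (x,y,z rows, 1=100mm): [[-1.0, 0.002, -0.004], [0.004, -0.002, -1.0], [-0.002, -1.0, 0.002]]
```

View pics/a5.png

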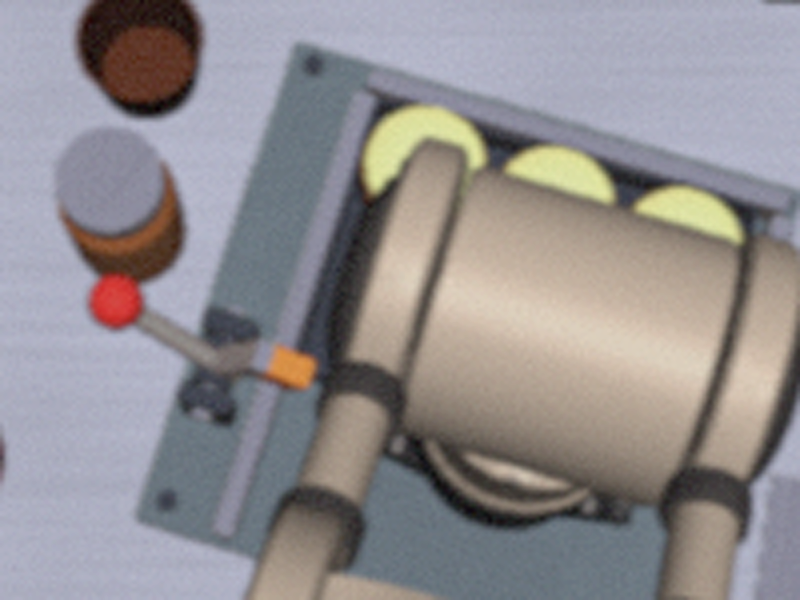

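```bash
python3 -m crank '{"slide":[[0,-0.4,0],[0,-0.9,-0.1],[0,-1,-0.5],[-0.1,-1,-1],[-0.1,-1,-1]],"twist":[[0,0,0],[0,0,0],[0,0,0],[0,0,0],[0,0,0]],"fingers":[1,1,1,1,1]}';python3 -m crank '{"slide":[[0,0,-0.5],[-0.1,0,-1],[-0.15,0,-1],[-0.15,0,-1]],"twist":[[0,0,0],[0,0,0],[0,0,0],[0,0,0]],"fingers":[1,1,1,1]}';python3 - <<'E'
from h import *
plan((-75,245,112),'y')
b=camera("top");
cv2.imwrite("pics/a6.png",cv2.convertScaleAbs(cv2.resize(b["color"][100:280,200:440],(800,600),interpolation=2),alpha=1.5))
E
```

```text
clock: 8.38
tcp_pos: [0.5725, 0.0151, 0.229]
eef_rot: [-0.107, -0.699, 0.7, 0.099]
force: [0.3, -0.5, -0.1]
opening: 0.0
clock: 8.88
tcp_pos: [0.6157, 0.1056, 0.2284]
eef_rot: [-0.107, -0.698, 0.701, 0.099]
force: [0.1, -0.7, -0.2]
opening: 0.001
t 8.88 dock [-79.3 202.5 228.4] F [ 0.1 -0.7 -0.2] open 0.0 q6 1.91
 slide left [-0.03   1.164 -0.427] twist left [-0.001 -0.    -0.006]
 dock axes in tool (x,y,z rows, 1=100mm): [[-1.0, 0.011, -0.0], [0.0, -0.002, -1.0], [-0.011, -1.0, 0.002]]
```

View pics/a6.png

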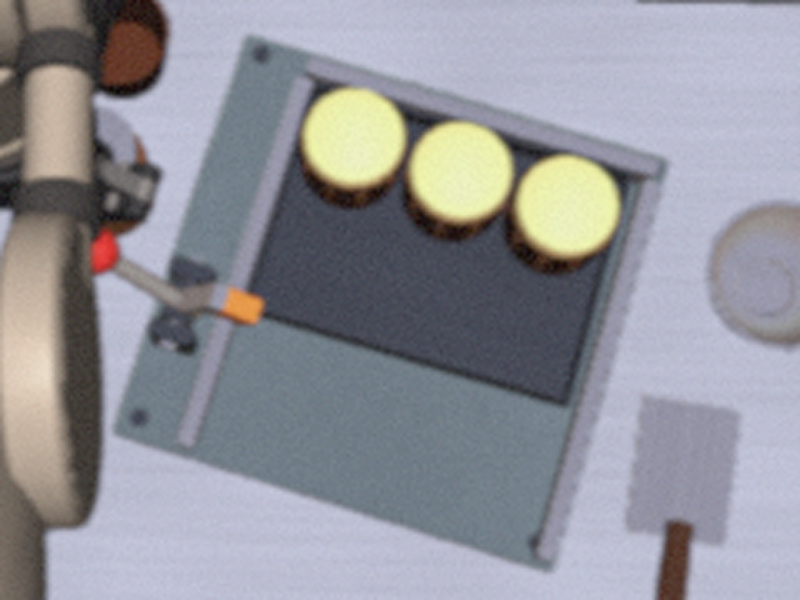

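```bash
python3 - <<'E'
from h import *
c=camera("top")
for p in((369.8,221.2),(279.8,195.4)):print(w2d(onz(c,p,.034)).round(1))
E
python3 -m crank '{"slide":[[0,0,-0.35],[-0.02,0,-0.45],[-0.02,0,-0.45]],"twist":[[0,0,0],[0,0,0],[0,0,0]],"fingers":[1,1,1]}';python3 - <<'E'
from h import *
plan((-77,245,112),'y')
b=camera("scene");
cv2.imwrite("pics/a7.png",cv2.convertScaleAbs(cv2.resize(b["color"][130:310,230:470],(800,600),interpolation=2),alpha=1.5))
E
```

```text
[ -62.  -104.2   34. ]
[-65.8  95.2  34. ]
clock: 9.35
tcp_pos: [0.6303, 0.1471, 0.2288]
eef_rot: [-0.107, -0.698, 0.701, 0.1]
force: [-0.3, -0.9, -0.4]
opening: -0.001
t 9.35 dock [-77.2 246.4 228.8] F [-0.3 -0.9 -0.4] open -0.0 q6 1.98
 slide left [0.011 1.168 0.012] twist left [-0.001 -0.001 -0.006]
 dock axes in tool (x,y,z rows, 1=100mm): [[-1.0, 0.011, -0.001], [0.001, -0.002, -1.0], [-0.011, -1.0, 0.002]]
```

View pics/a7.png

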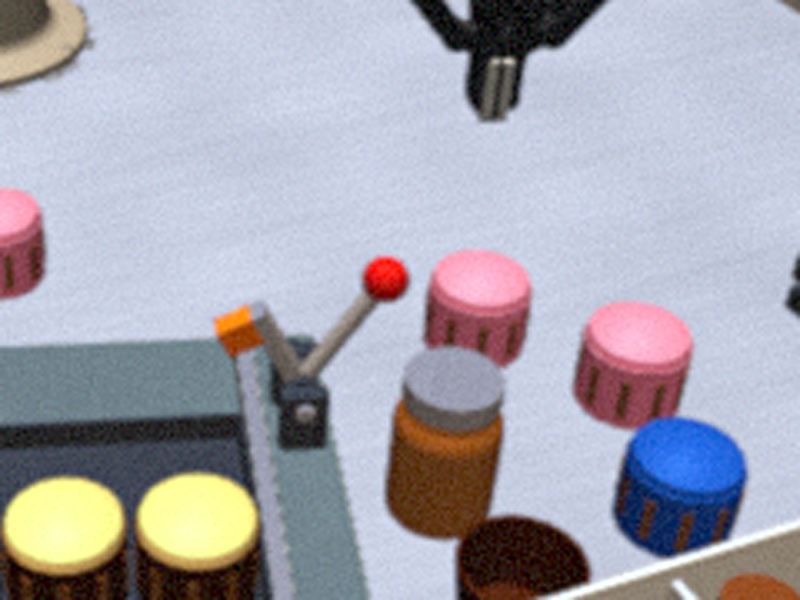

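```bash
python3 - <<'E'
from h import *
c=camera("top");g=cv2.GaussianBlur(cv2.cvtColor(c["color"],cv2.COLOR_BGR2GRAY),(3,3),0).astype(np.float32)
# grey profile along dock x at plate/tray edge, for several y; edge = steepest drop plate->dark wall
for y in(-95,-70,-40,0,40,65):
    xs=np.arange(-100,-30,.5);P=np.array([proj(c,d2w((x,y,34))) for x in xs],np.float32)
    v=cv2.remap(g,P[None,:,0],P[None,:,1],cv2.INTER_LINEAR)[0];d=np.gradient(v);print(y,"front edge x",xs[d.argmin()],v[::20].round())
# stop front top edge check at z 38
for y in(-105,105,90,-90,-50,50):
    xs=np.arange(70,120,.5);P=np.array([proj(c,d2w((x,y,38))) for x in xs],np.float32)
    v=cv2.remap(g,P[None,:,0],P[None,:,1],cv2.INTER_LINEAR)[0];d=np.gradient(v);print(y,"stop edge x",xs[d.argmax()],v[::8].round())
cv2.imwrite("pics/a8.png",cv2.convertScaleAbs(cv2.resize(c["color"][108:183,285:400],(800,522),interpolation=2),alpha=1.8))
E
```

```text
-95 front edge x -64.5 [85. 84. 84. 85. 43. 49. 50.]
-70 front edge x -64.5 [83. 83. 84. 84. 41. 49. 51.]
-40 front edge x -65.0 [82. 82. 82. 82. 43. 51. 49.]
0 front edge x -65.5 [82. 81. 81. 81. 42. 50. 51.]
40 front edge x -65.5 [82. 82. 81. 81. 44. 49. 49.]
65 front edge x -66.0 [82. 82. 82. 81. 43. 48. 48.]
-105 stop edge x 99.5 [ 74.  70.  68.  67.  67.  62.  50.  63.  92.  99.  97. 111. 126.]
105 stop edge x 99.5 [150. 148. 144. 130. 103.  60.  42.  60.  90. 101.  98. 109. 126.]
90 stop edge x 113.5 [154. 154. 153. 153. 154. 152. 144. 112.  97. 101.  98. 109. 127.]
-90 stop edge x 98.5 [154. 154. 154. 151. 138.  95.  49.  61.  94.  99.  96. 109. 126.]
-50 stop edge x 100.5 [152. 153. 153. 152. 146. 115.  64.  63.  92. 100.  98. 112. 128.]
50 stop edge x 100.5 [152. 149. 143. 129.  97.  58.  41.  60.  90. 101.  98. 106. 122.]
```

View pics/a8.png

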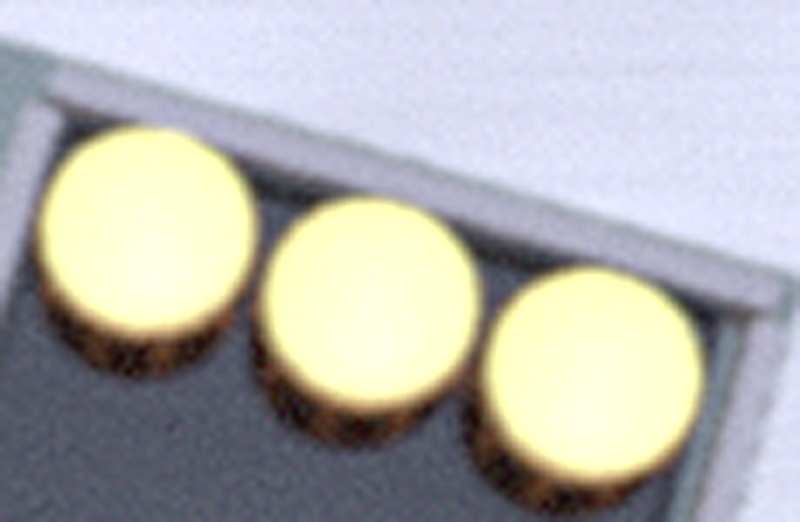

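The edge I sampled is the base of the front wall (z 12), which this camera sees about 3.7 mm ahead of the top edge. Corrected, the front is at about −61.6, which agrees with the −60.4 from touch. The back crop shows the tray's back wall flush under the stop bar with no plate visible between them. So the tray is home. Next I lower the fingers outside the knob.

```bash
python3 -m crank '{"slide":[[0,0.3,0],[0.01,0.7,0],[0.01,1,0],[0.01,1,0],[0.01,1,0]],"twist":[[0,0,0],[0,0,0],[0,0,0],[0,0,0],[0,0,0]],"fingers":[1,1,1,1,1]}';python3 -m crank '{"slide":[[0,0.1,0],[0,0.16,0],[0,0.16,0]],"twist":[[0,0,0],[0,0,0],[0,0,0]],"fingers":[1,1,1]}';python3 - <<'E'
from h import *
plan((-77,190,112),'y')
b=camera("scene");
cv2.imwrite("pics/a9.png",cv2.convertScaleAbs(cv2.resize(b["color"][130:310,230:470],(800,600),interpolation=2),alpha=1.5))
E
```

```text
clock: 10.07
tcp_pos: [0.631, 0.1459, 0.1304]
eef_rot: [-0.109, -0.698, 0.7, 0.099]
force: [0.3, -0.1, 1.3]
opening: 0.001
clock: 10.45
tcp_pos: [0.6309, 0.1458, 0.1139]
eef_rot: [-0.108, -0.698, 0.701, 0.1]
force: [-0.2, 0.4, -0.3]
opening: -0.004
t 10.45 dock [-76.3 245.3 113.9] F [-0.2  0.4 -0.3] open -0.0 q6 1.98
 slide left [0.005 0.02  0.553] twist left [-0.001 -0.001 -0.006]
 dock axes in tool (x,y,z rows, 1=100mm): [[-1.0, 0.012, -0.003], [0.003, -0.001, -1.0], [-0.012, -1.0, 0.001]]
```

View pics/a9.png

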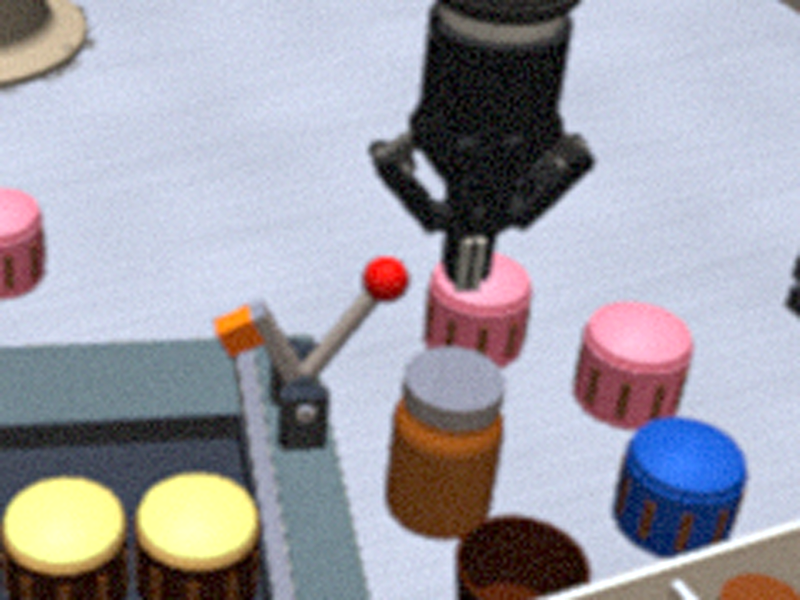

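The fingertips at (468,285) are level with the knob (386,278), on its outer side and clear above the jar (455,370). Pushing inward now, rising with the knob's arc.

```bash
python3 -m crank '{"slide":[[0,0,0.08],[0,0,0.16],[0,-0.02,0.24],[0,-0.04,0.32],[0,-0.06,0.4]],"twist":[[0,0,0],[0,0,0],[0,0,0],[0,0,0],[0,0,0]],"fingers":[1,1,1,1,1]}';python3 - <<'E'
from h import *
plan((-77,165,125),'y')
b=camera("scene");
cv2.imwrite("pics/a10.png",cv2.convertScaleAbs(cv2.resize(b["color"][130:310,230:470],(800,600),interpolation=2),alpha=1.5))
E
```

```text
clock: 11.12
tcp_pos: [0.6208, 0.1108, 0.1239]
eef_rot: [0.11, 0.701, -0.698, -0.098]
force: [-2.1, 17.0, 19.8]
opening: 0.002
t 11.12 dock [-75.9 208.9 123.9] F [-2.1 17.  19.8] open 0.0 q6 1.92
 slide left [ 0.01  -0.015  0.439] twist left [ 0.003 -0.001 -0.009]
 dock axes in tool (x,y,z rows, 1=100mm): [[-1.0, 0.017, -0.003], [0.003, 0.007, -1.0], [-0.017, -1.0, -0.007]]
```

View pics/a10.png

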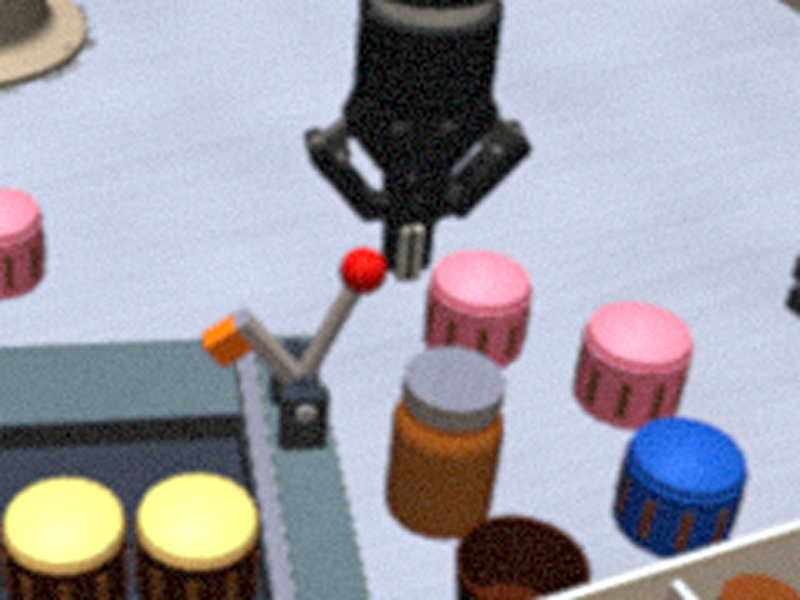

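The knob is moving (crop 363,270) with the fingertip on its outer side. The tip was carried up about 4 mm, so I'll aim a little lower while continuing.

```bash
python3 -m crank '{"slide":[[0,0.03,0.07],[0,0.04,0.14],[0,0.04,0.21],[0,0.04,0.28]],"twist":[[0,0,0],[0,0,0],[0,0,0],[0,0,0]],"fingers":[1,1,1,1]}';python3 - <<'E'
from h import *
plan((-77,165,125),'y')
b=camera("scene");
cv2.imwrite("pics/a11.png",cv2.convertScaleAbs(cv2.resize(b["color"][130:310,230:470],(800,600),interpolation=2),alpha=1.5))
E
```

```text
clock: 11.68
tcp_pos: [0.6129, 0.0831, 0.1214]
eef_rot: [0.111, 0.701, -0.698, -0.097]
force: [0.2, 0.3, 1.4]
opening: -0.003
t 11.68 dock [-75.5 180.1 121.4] F [0.2 0.3 1.4] open -0.0 q6 1.88
 slide left [ 0.014 -0.037  0.151] twist left [ 0.003 -0.001 -0.01 ]
 dock axes in tool (x,y,z rows, 1=100mm): [[-1.0, 0.019, -0.002], [0.003, 0.007, -1.0], [-0.019, -1.0, -0.007]]
```

View pics/a11.png

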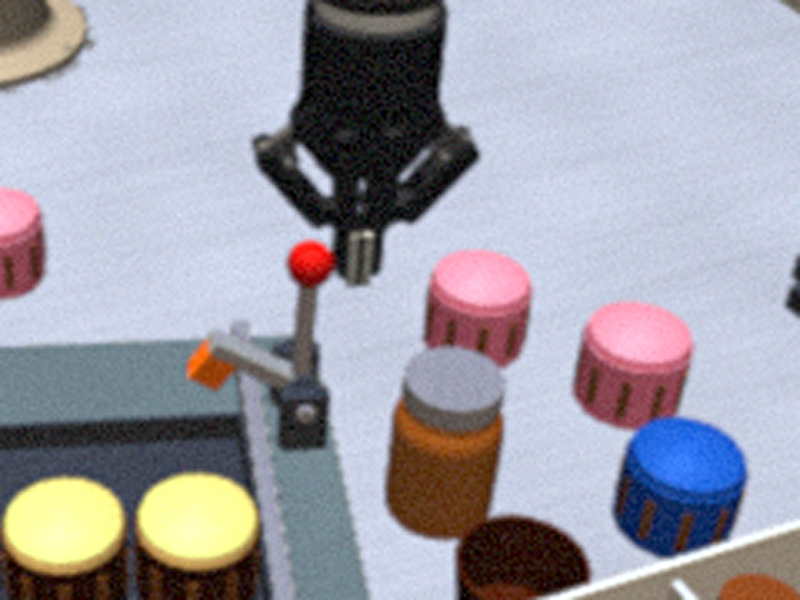

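The lever is almost upright (knob at crop 310,263) and its force has dropped off. A bit farther takes it over centre.

```bash
python3 -m crank '{"slide":[[0,0,0.07],[0,0,0.14],[0,0,0.2],[0,0,0.24],[0,0,0.24]],"twist":[[0,0,0],[0,0,0],[0,0,0],[0,0,0],[0,0,0]],"fingers":[1,1,1,1,1]}';python3 - <<'E'
from h import *
plan((-77,165,125),'y')
b=camera("scene");
cv2.imwrite("pics/a12.png",cv2.convertScaleAbs(cv2.resize(b["color"][130:310,170:410],(800,600),interpolation=2),alpha=1.5))
E
```

```text
clock: 12.35
tcp_pos: [0.6051, 0.0586, 0.1205]
eef_rot: [0.111, 0.7, -0.698, -0.098]
force: [0.5, -0.7, 0.2]
opening: -0.0
t 12.35 dock [-75.9 154.5 120.5] F [ 0.5 -0.7  0.2] open -0.0 q6 1.84
 slide left [ 0.011 -0.045 -0.106] twist left [ 0.003 -0.002 -0.009]
 dock axes in tool (x,y,z rows, 1=100mm): [[-1.0, 0.017, -0.004], [0.004, 0.005, -1.0], [-0.017, -1.0, -0.006]]
```

View pics/a12.png

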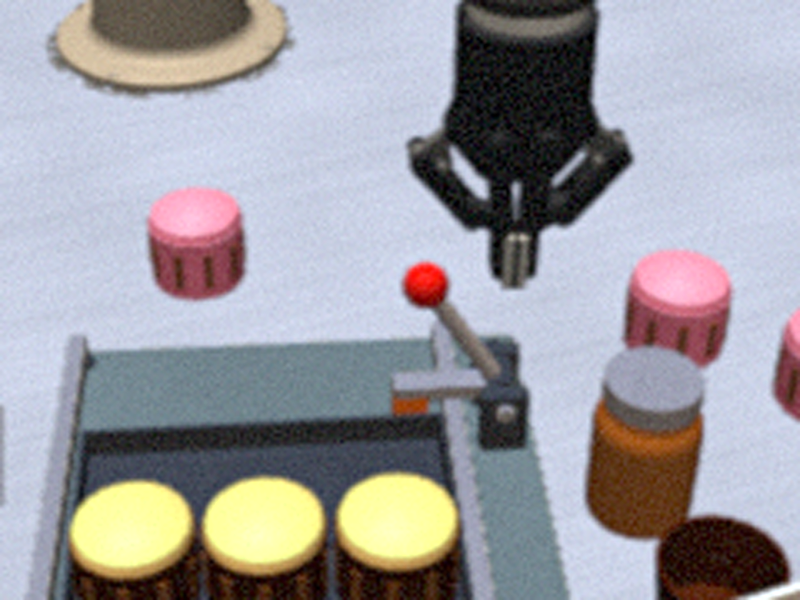

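The lever has snapped over: the knob is at crop (426,285) and the foot is down in front of the tray. I'll withdraw straight up and measure the knob.

```bash
python3 -m crank '{"slide":[[0,0,-0.2],[0,-0.3,-0.4],[0,-0.8,-0.6],[0,-1,-0.8],[0,-1,-0.8]],"twist":[[0,0,0],[0,0,0],[0,0,0],[0,0,0],[0,0,0]],"fingers":[1,1,1,1,1]}';python3 - <<'E'
from h import *
plan((-77,165,125),'y')
c=camera("top");s=camera("scene");P=[]
for k in(c,s):
    h=cv2.cvtColor(k["color"],cv2.COLOR_BGR2HSV);m=cv2.inRange(h,(0,200,110),(4,255,255))|cv2.inRange(h,(176,200,110),(180,255,255))
    n,_,st,ce=cv2.connectedComponentsWithStats(m);print([(a[4],x.round(1)) for a,x in zip(st[1:],ce[1:]) if a[4]>15])
print("thrown knob should be at",proj(c,d2w((-75,101,122))).round(1),proj(s,d2w((-75,101,122))).round(1))
cv2.imwrite("pics/b1.png",cv2.convertScaleAbs(cv2.resize(c["color"][80:320,140:460],(800,600),interpolation=2),alpha=1.5))
E
```

```text
clock: 13.02
tcp_pos: [0.6276, 0.138, 0.2226]
eef_rot: [0.111, 0.701, -0.698, -0.095]
force: [-0.3, -0.9, -0.2]
opening: 0.0
t 13.03 dock [-77.2 236.9 222.6] F [-0.3 -0.9 -0.2] open 0.0 q6 1.96
 slide left [0.018 0.971 0.726] twist left [ 0.004 -0.    -0.011]
 dock axes in tool (x,y,z rows, 1=100mm): [[-1.0, 0.021, -0.0], [0.001, 0.008, -1.0], [-0.021, -1.0, -0.008]]
[]
[(np.int32(75), array([297. , 213.6]))]
thrown knob should be at [275.  189.8] [295.3 214.9]
```

View pics/b1.png

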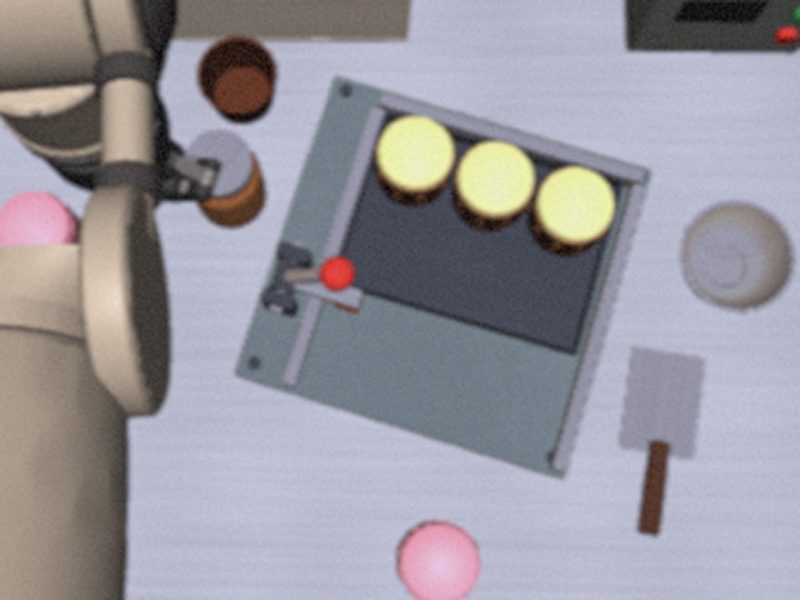

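The top knob is at (274.8,189.2) against a predicted (275.0,189.8) for thrown. The tray's front edge is still home behind the foot, the cakes stand, the neighbours are in place and the arm touches nothing. Handing in.

```bash
python3 -c "
from bench import close_job
print(close_job())"
```

```text
the job is handed in; nothing more can be done
None
```

I pushed the tray home against the back stop with shut fingertips. Only then did I push the red knob over centre; the lever snapped down in front of the tray. I handed the job in at about 13 s, and `close_job()` gave no verdict.

**Tray home, before the latch:**
- **Touch:** the push stalled with the force rising to about 20 N, which puts the front edge at dock x ≈ −60.4 mm.
- **Image:** the raw reading was −65.3 mm, which looked like a disagreement. It was the base of the wall; corrected for that it is about −61.6 mm. Both are inside the −66 mm limit.
- **Dock fit:** my dock corners were off by 2 to 4 mm, so the image figures carry about that much error.

**Final pictures:**
- **Latch:** the knob is within 2 px of its predicted thrown position in both views. In the top view I read it by eye, because the colour mask found nothing there.
- **Tray and cakes:** the tray is still home behind the foot, and the three cakes are standing.
- **Surroundings:** the jar, case, spatula and bowl look unmoved by eye, and the arm was clear with forces below 1 N.

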